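# Push the die plug through the gravity flap of the return bay

### The job

Put the taller of the two loose steel die plugs back into its return bay: push it with the fingertips along the bench into the flared lane and on through the swinging flap, far enough in that the flap can swing shut behind it, then withdraw so that the flap closes. Only push the plug: it stays upright on the bench and is never lifted. Leave the shorter plug and the black specimens where they are.

Things in the scene. Friction and masses are not known exactly. Their poses are not given: they have to be found in the camera images.
- return_bay: Fixed grey metal guide on the bench (the bench is its floor), open on top; walls 30 mm high, 6 mm thick. Origin on the bench, middle of the flap's doorway; x = the plug's way, from mouth through doorway into bay; y left of that; z up. x points roughly to the robot's right (world -y), within 0.25 rad. Hinge bracket 50 mm high at y +35 to +57 mm, stop post 38 mm high at y -31 to -41.
- flap (a joint): Steel flap in the doorway, rad: 0 = shut, straight across the lane; grows to at most 1.75 as it swings into the bay (+x); cannot swing towards the mouth. Leaf 64 mm long, 4 mm thick, from 3 to 37 mm above the bench, hung like a door on a pin left of the doorway (x 0, y +37 mm). The pin leans 0.17 rad, so the leaf's weight (200 g) swings it shut within 2 s when free.
- flap_edge (a point): Middle of the flap's free edge, 66 mm from its pin; moves with the flap and rises up to 17 mm as it opens. Opening takes under 1 N, so the plug itself can push it. The flap sweeps a circle of 69 mm radius round its pin: a plug left within that holds it ajar.
- lane_mouth (a point): Point on the bench at the middle of the wide end of the flared mouth, x = -100 mm in the guide's frame. The mouth narrows from 126 mm wide there to 64 mm at x = -60; then the straight lane, clear from y = -32 to +32 mm, leads to the flap at x = 0.
- bay_middle (a point): Point on the bench in the bay, on the lane's centre line 105 mm past the doorway: a plug standing here is clear of the flap's swing. The bay is clear from x = 0 to 150 mm (end wall) and y = -32 to +67 mm in the guide's frame.
- tall_plug: The taller loose die plug: plain steel cylinder, 29 mm diameter, 30 mm high, about 160 g, upright on the bench; origin at the centre of its underside. Starts on the open bench 50 to 90 mm before the mouth's wide end, 40 to 70 mm left or right of the lane's centre line; the shorter plug stands on the other side.
- short_plug: The shorter loose die plug: steel cylinder, 29 mm diameter, 22 mm high; origin at the centre of its underside. To be left alone.
- specimen_far: Black mounted specimen, disc 30 mm diameter, 21 mm high, beside the guide on its left (far from the robot); loose; origin at the centre of its underside. To be left alone.
- specimen_back: Black mounted specimen, disc 30 mm diameter, 18 mm high, on the open bench behind the two plugs, on the side away from the mouth; loose; origin at the centre of its underside. To be left alone.
- specimen_end: Black mounted specimen, disc 30 mm diameter, 17 mm high, beyond the bay's end wall; loose; origin at the centre of its underside. To be left alone.
Mind the look-alikes: they are no part of the job. What is shaped like the tall_plug but orange or yellow is not meant.

How it is judged:
By the outcome, as a careful person would: the job done as asked, in the order asked, and still so for the second after the job is handed in, with the robot touching nothing.
It also fails if it takes over 42 s, if anything falls off the work surface, if the arm or the gripper's body presses on something with over 40 N, if the wrist force passes 120 N, or if a joint passes its speed limit or range.

### The arm

A 6-joint arm with a two-finger parallel gripper is mounted at the origin on a cart in front of the work surface, level with it; the furniture and walls round the work are solid. World frame = base frame: x ahead of the robot, y to its left, z up, the work surface at z = 0. Lengths are in mm, angles in rad, forces in N, time in s.
With the tool pointing down it reaches from about 300 to 775 mm from the base axis. Payload 14.6 kg.
Tool frame: the origin (TCP) lies between the finger pads; the fingertips stand manip.finger_overhang ahead of it and the grasp point (between the pads) lies 2 mm behind it (manip.finger_overhang is the distance from the TCP to the fingertips, in mm); z points along the fingers, y is the direction in which the jaws open and shut (so a half turn about z gives the same grasp; the last joint's range is limited). The gripper opens to 94 mm and grips with 3 to 60 N. Pads are 16 mm wide; open, the fingers measure 119 mm over their backs; the gripper's body (75 mm by 177 mm) begins 78 mm behind the grasp point.
Start: joints at [1.195, 0.3, 1.521, -0, 1.321, -0.067], TCP at [167.151, 523.975, 222.446] pointing down, gripper open.
Joint ranges: [-3.03, 3.03], [-0.79, 2.21], [0.23, 2.52], [-1.04, 4.18], [0, 3.07], [-2.55, 2.55]. Speed limits (rad/s): [2.22, 2.22, 2.57, 3.14, 3.14, 3.14].

### API

Orientations are given as [roll, pitch, yaw] about the fixed x, y, z axes, in that order (R = Rz(yaw) Ry(pitch) Rx(roll)).
In Python, from cell import manip gives the robot as it stands.
- The arm moves only by the tool drive_tool, never from a script. Its argument "steps" is a list of rows, each an object with "delta_pos": the shift along the world's x, y, z in mm, a list of three; "yaw": the turn about the world's z in rad; "hand": the finger opening in mm, from 0 to 94. A call has 1 to 5 rows; each row shifts and turns the commanded pose from where the row before left it; what a row does not reach is not made up. A row lasts 1/12 s, in which the tool goes at most 41.7 mm and 7.16 degrees, less where a joint would pass 70% of its speed; a pose out of reach is approached as far as the arm can. A call is refused whole if a number of a shift passes 41.7 or a number of a turn 0.125, either way. A call with a gripper value outside its range is refused whole. The fingers move at their own pace and stop on an object; "squeeze" is the grip in N (left out, the last holds). Time passes only in rows, so rows that do not move let the fingers close. It gives the time, the measured TCP pose, the force and the opening at its end, in the units of the state.
- manip.read_state(): the state, without advancing time (a new reading comes with each control period).
- manip.camera(name): name is "side" or "top" or "wrist"; returns a dict with "frame" (420x560x3 uint8, red, green, blue), "range_z" (420x560 float32, mm along the optical axis (not along the pixel's ray), 0 where there is no reading), "intrinsics" (3x3 intrinsics, pixels), "dist_coeffs" ([k1, k2, p1, p2, k3] as OpenCV has them; the pictures are not rectified), "position" and "attitude" of the camera in the world. Camera axes: x right, y down, z forward; pixel columns grow to the right and rows downward; lengths in mm; the calibration is good to about 2 mm. A picture is of the moment at which its call begins.
- manip.sign_off(): hands the job in, once; it reports no verdict.
The state is a dict: "clock": time; "joints": joint angles; "qd": joint speeds; "effort": joint torques, N m; "eef_pos": TCP position; "eef_rot": TCP orientation; "wrist_force": force on the tool from outside, world axes, zero at the start; "moment": the same for the moment, N m; "finger_gap": finger opening in mm.
Only numpy, scipy, OpenCV 4.12 (cv2) and the standard library are available. Lean on these libraries where they do the work, as an engineer would, in place of code of your own. Each camera call takes 0.05 s, during which the arm holds its last target.

## Working session

There is one attempt and no reset: what is moved stays moved. The work goes in short steps, Python scripts to look and compute and a tool call to move; the robot and the scene stay as the last step left them, time stands still between calls to the robot, and variables do not carry over. Pictures are saved under pics/ and viewed, and the job is handed in when it is done.

Besides the shell and the picture viewer there is one more tool, called as name(argument=value, ...), one argument or row to a line, values as JSON. drive_tool: Moves the arm, as the interface text tells. Its arguments: {"type":"object","properties":{"steps":{"type":"array"},"squeeze":{"type":"number"}},"required":["steps"]}

```bash
ls; mkdir -p pics; python3 - <<'E'
from cell import manip
import cv2
print(manip.read_state(), manip.finger_overhang)
for n in ["side","top","wrist"]:
    c=manip.camera(n); cv2.imwrite(f"pics/{n}0.png",c["frame"][:,:,::-1])
    print(n,c["intrinsics"],c["dist_coeffs"],c["position"],c["attitude"])
E
```

```text
pics
{'clock': 0.0, 'joints': array([ 1.19540132e+00,  3.00481794e-01,  1.52158276e+00,  1.02349212e-05,
        1.32068989e+00, -6.65937855e-02]), 'qd': array([ 0.0001753 ,  0.00317146,  0.00018178,  0.00084398, -0.00152189,
        0.0006478 ]), 'effort': array([ 1.49821758e-04, -5.31810915e+01, -3.52748072e+01,  7.08539109e-02,
        2.44087115e-02, -1.11290767e-04]), 'eef_pos': array([167.06264334, 523.75999881, 221.8797395 ]), 'eef_rot': array([-3.14043409e+00, -8.72026597e-05,  2.83278884e+00]), 'wrist_force': array([0.76625219, 0.4825848 , 0.61808127]), 'moment': array([-0.00564872,  0.00950142, -0.02705829]), 'finger_gap': 93.99018381720424} 17.0
side [[459.05288082   0.         281.63405224]
 [  0.         459.05288082 211.35068036]
 [  0.           0.           1.        ]] [-0.13710951  0.          0.          0.          0.        ] [344.90679705 734.05292741 606.85849667] [-2.22802736  0.00881034 -2.90721142]
top [[461.10692075   0.         275.93713331]
 [  0.         461.10692075 207.88770248]
 [  0.           0.           1.        ]] [0.01850371 0.         0.         0.         0.        ] [ 446.85457732   34.63874268 1124.49751069] [-3.07582499e+00  5.90595060e-04 -1.57627612e+00]
wrist [[351.25978482   0.         277.10383207]
 [  0.         351.25978482 209.2331357 ]
 [  0.           0.           1.        ]] [0.00791458 0.         0.         0.         0.        ] [100.94897347 544.09958046 383.60428052] [2.90006997e+00 1.76783041e-03 1.26170558e+00]
```

View pics/top0.png

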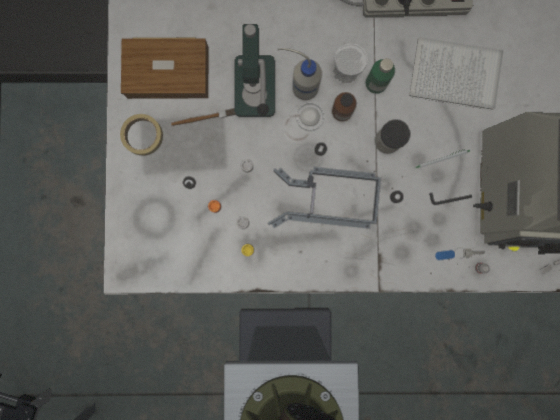

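View pics/side0.png

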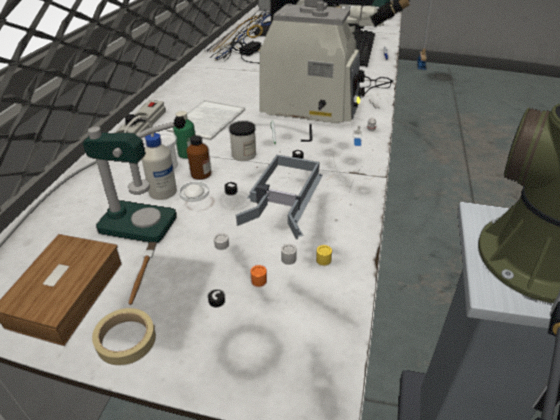

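View pics/wrist0.png

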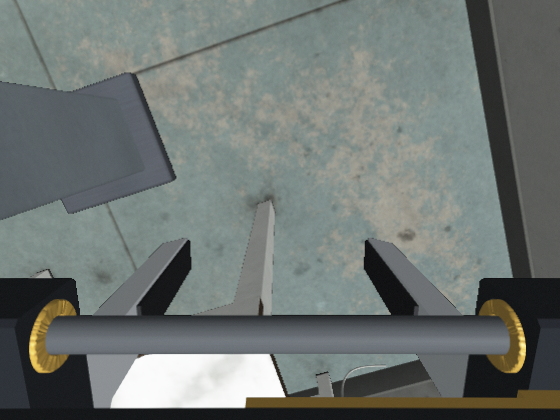

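Candidates: grey cylinders at top px (247,166)/side (222,241), and top (243,223)/side (289,254). The orange (215,206) and yellow (248,250) ones are look-alikes. The near grey one looks taller, so I'll measure it and confirm with a crop.

```bash
cat > h.py <<'E'
from cell import manip
import cv2, numpy as np
from scipy.spatial.transform import Rotation as R
def rays(c,px):
    p=cv2.undistortPoints(np.array(px,float).reshape(-1,1,2),c["intrinsics"],np.array(c["dist_coeffs"])).reshape(-1,2)
    d=np.c_[p,np.ones(len(p))]
    return R.from_euler('xyz',c["attitude"]).apply(d)
def onplane(c,px,z):
    d=rays(c,px); return c["position"]+d*((z-c["position"][2])/d[:,2])[:,None]
def cloud(c):
    h,w=c["range_z"].shape; u,v=np.meshgrid(np.arange(w),np.arange(h))
    d=rays(c,np.c_[u.ravel(),v.ravel()])
    return (c["position"]+d*c["range_z"].ravel()[:,None]).reshape(h,w,3)
def proj(c,P):
    r=R.from_euler('xyz',c["attitude"]).inv()
    q=r.apply(np.atleast_2d(P)-c["position"])
    return cv2.projectPoints(q,np.zeros(3),np.zeros(3),c["intrinsics"],np.array(c["dist_coeffs"]))[0].reshape(-1,2)
E
python3 - <<'E'
from h import *
t=manip.camera("top"); s=manip.camera("side")
f=t["frame"][:,:,::-1]; g=s["frame"][:,:,::-1]
a=cv2.resize(f[145:265,205:405],None,fx=4,fy=4,interpolation=cv2.INTER_CUBIC)
b=cv2.resize(g[140:310,195:345],None,fx=3.5,fy=3.5,interpolation=cv2.INTER_CUBIC)
cv2.imwrite("pics/topz.png",a);cv2.imwrite("pics/sidez.png",b)
for n,c,pts in (("top",t,[(247,166),(243,223),(300,200),(340,200)]),("side",s,[(222,238),(289,250)])):
    C=cloud(c)
    for u,v in pts: print(n,u,v,C[v-1:v+2,u-1:u+2].reshape(-1,3).mean(0).round(1))
E
```

```text
top 247 166 [621.4 104.2  19.6]
top 243 223 [483.5 113.4  27.7]
top 300 200 [539.7 -24.    2.4]
top 340 200 [ 539.1 -121.4    3.8]
side 222 238 [621.5 101.7  17.7]
side 289 250 [483.7 115.4  26.4]
```

View pics/topz.png

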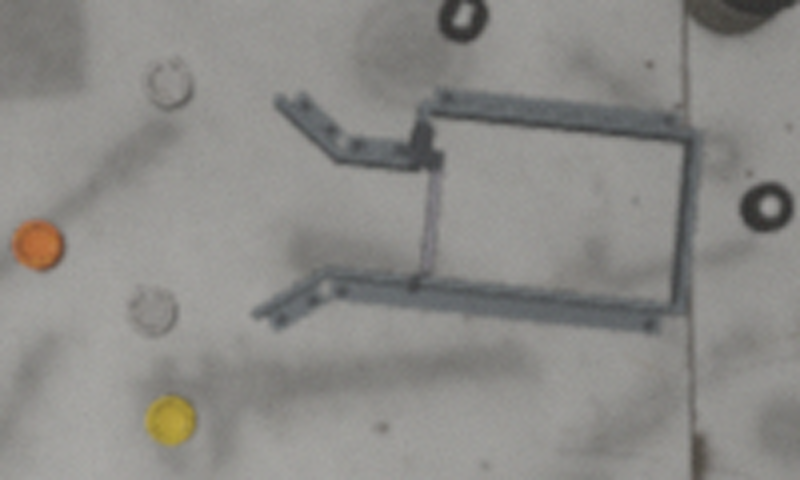

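View pics/sidez.png

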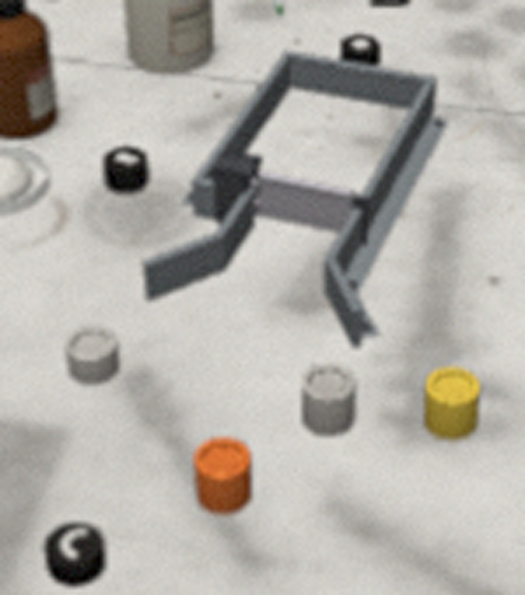

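The near grey cylinder, topz px (152,310) and sidez (330,400), is clearly the taller: depth gives a top at about 28 mm against 19 mm for the far one. That is the tall plug. Next I'll fit the guide from its wall tops.

```bash
python3 - <<'E'
from h import *
t=manip.camera("top")
def px(p): return [(205+(x+.5)/4-.5,145+(y+.5)/4-.5) for x,y in p]
P=lambda p,z: onplane(t,px(p),z)[:,:2].round(1)
print("near wall inner top",P([(330,270),(500,287),(670,304)],30).tolist())
print("far bay wall inner top",P([(450,110),(680,136)],30).tolist())
print("far lane wall inner",P([(345,158),(415,168)],30).tolist())
print("end wall outer", P([(697,137),(688,308)],30).tolist())
print("end wall inner", P([(685,145),(674,300)],30).tolist())
print("mouth tips", P([(277,98),(255,316)],30).tolist())
print("flap",P([(436,165),(427,275)],37).tolist())
print("plugs",P([(152,308)],30).tolist(),P([(169,82)],22).tolist(), "yel/or",P([(170,418),(38,244)],30).tolist())
C=cloud(t)
H=C[:,:,2]
m=((H>22)&(H<60)).astype(np.uint8)
n,l,st,ce=cv2.connectedComponentsWithStats(m)
for i in range(1,n):
    u,v=ce[i]
    if 205<u<410 and 145<v<265 and st[i,4]>10:
        q=C[l==i]; print(st[i],np.median(q,0).round(1),q.min(0).round(),q.max(0).round())
# wall line fits from cloud
X=C.reshape(-1,3)
for nm,b in (("near",(430,510,-160,-10)),("far",(555,620,-160,-25)),):
    s=X[(X[:,0]>b[0])&(X[:,0]<b[1])&(X[:,1]>b[2])&(X[:,1]<b[3])&(X[:,2]>24)&(X[:,2]<36)]
    k=np.polyfit(s[:,1],s[:,0],1); print(nm,len(s),k,"x at y=0,-100",np.polyval(k,[0,-100]),np.std(s[:,0]-np.polyval(k,s[:,1])))
bench=X[(X[:,0]>500)&(X[:,0]<580)&(X[:,1]>-140)&(X[:,1]<-60)]; print("bench",np.median(bench[:,2]))
E
```

```text
near wall inner top [[508.7, 8.3], [498.0, -92.5], [487.4, -193.1]]
far bay wall inner top [[604.1, -64.0], [587.6, -201.0]]
far lane wall inner [[575.6, -1.1], [569.4, -42.8]]
end wall outer [[587.0, -211.1], [485.0, -203.7]]
end wall inner [[582.2, -203.9], [489.8, -195.5]]
mouth tips [[611.9, 39.3], [481.6, 53.0]]
flap [[570.3, -54.7], [505.0, -48.7]]
plugs [[486.7, 114.1]] [[623.2, 104.4]] yel/or [[421.6, 103.5], [525.1, 181.9]]
[315 142   8  12  30] [663.7 -69.8  23.1] [652. -77.  22.] [678. -60.  26.]
[323 146   4   5  11] [663.7 -81.9  23. ] [659. -87.  22.] [669. -79.  24.]
[241 165   8   6  20] [616.  111.2  22.9] [611. 102.  22.] [624. 118.  26.]
[267 168 114  56 913] [558.6 -72.1  30.6] [ 483. -215.   22.] [614.  56.  53.]
[208 200  12  12 120] [526.5 183.4  28.9] [512. 170.  23.] [539. 197.  35.]
[236 216  13  12 123] [485.9 115.9  29. ] [474. 102.  22.] [500. 130.  34.]
[241 244  12  12 119] [421.8 104.1  29.4] [408.  92.  24.] [434. 118.  36.]
near 165 [1.12371993e-01 5.07812254e+02] x at y=0,-100 [507.81225356 496.57505428] 1.875551179755214
far 169 [-7.61905158e-02  5.90426706e+02] x at y=0,-100 [590.42670572 598.0457573 ] 10.89934150999477
bench 3.215032414961911
```

drive_tool(
  steps=[
    {"delta_pos": [24, -30, 0], "yaw": -0.06, "hand": 20},
    {"delta_pos": [24, -30, 0], "yaw": -0.06, "hand": 20},
    {"delta_pos": [24, -30, 0], "yaw": -0.06, "hand": 20},
    {"delta_pos": [24, -30, 0], "yaw": -0.06, "hand": 20},
    {"delta_pos": [24, -30, 0], "yaw": -0.06, "hand": 20},
  ],
)

```text
clock: 0.72
eef_pos: [287.8, 372.4, 222.5]
eef_rot: [3.141, 0.0, 2.53]
wrist_force: [0.7, 1.7, 0.5]
finger_gap: 64.2
```

drive_tool(
  steps=[
    {"delta_pos": [24, -30, 0], "yaw": -0.06, "hand": 20},
    {"delta_pos": [24, -30, 0], "yaw": -0.06, "hand": 20},
    {"delta_pos": [24, -30, 0], "yaw": -0.06, "hand": 20},
    {"delta_pos": [24, -30, 0], "yaw": -0.06, "hand": 20},
    {"delta_pos": [24, -30, 0], "yaw": -0.06, "hand": 20},
  ],
)

```text
clock: 1.13
eef_pos: [408.0, 222.3, 222.6]
eef_rot: [3.141, 0.0, 2.23]
wrist_force: [0.2, 1.1, -0.1]
finger_gap: 30.6
```

drive_tool(
  steps=[
    {"delta_pos": [18, -23, 0], "yaw": -0.06, "hand": 20},
    {"delta_pos": [18, -23, 0], "yaw": -0.06, "hand": 20},
    {"delta_pos": [19, -23, 0], "yaw": 0, "hand": 20},
    {"delta_pos": [0, 0, -38], "yaw": 0, "hand": 20},
    {"delta_pos": [0, 0, -38], "yaw": 0, "hand": 20},
  ],
)

```text
clock: 1.55
eef_pos: [463.7, 153.9, 146.7]
eef_rot: [3.138, 0.001, 2.11]
wrist_force: [-0.2, 0.4, -1.0]
finger_gap: 20.2
```

```bash
python3 - <<'E'
from h import *
s=manip.camera("side");t=manip.camera("top")
cv2.imwrite("pics/s1.png",cv2.resize(s["frame"][120:330,170:400,::-1],None,fx=2.6,fy=2.6))
cv2.imwrite("pics/t1.png",cv2.resize(t["frame"][145:265,205:405,::-1],None,fx=4,fy=4))
E
```

```text
(no output)
```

View pics/s1.png

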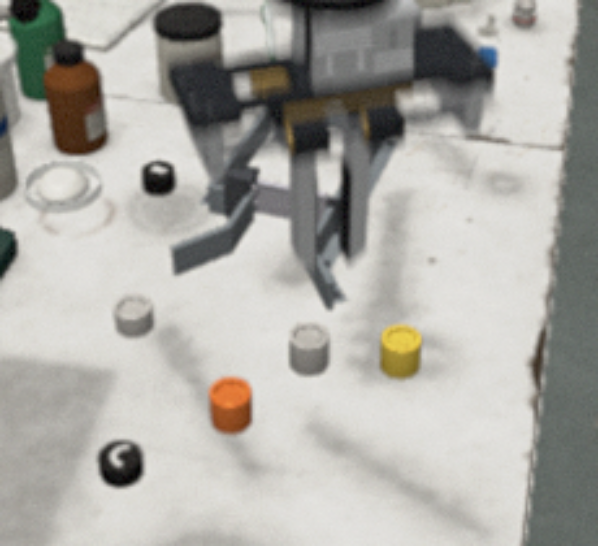

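View pics/t1.png

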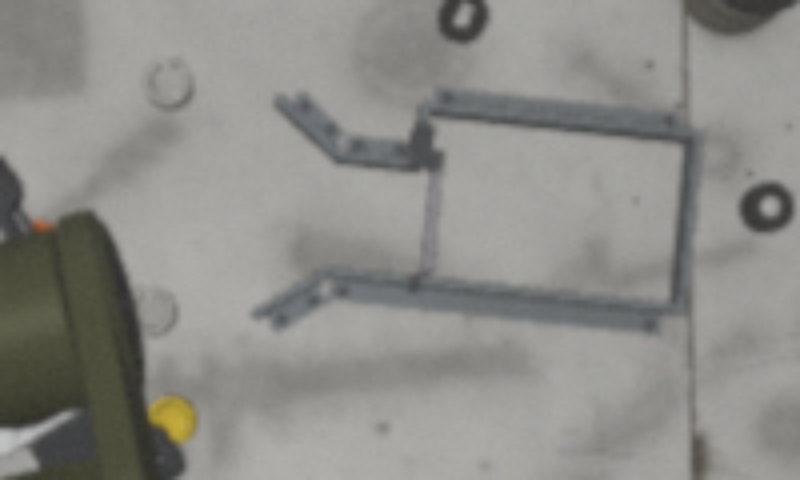

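The fingers hang above and behind the tall plug (side crop (309,348)), clear of yellow and orange. Now I'll descend.

drive_tool(
  steps=[
    {"delta_pos": [0, 0, -35], "yaw": 0, "hand": 20},
    {"delta_pos": [0, 0, -35], "yaw": 0, "hand": 20},
    {"delta_pos": [0, 0, -32], "yaw": 0, "hand": 20},
    {"delta_pos": [0, 0, -20], "yaw": 0, "hand": 20},
    {"delta_pos": [0, 0, 0], "yaw": 0, "hand": 20},
  ],
)

```text
clock: 2.07
eef_pos: [461.1, 155.0, 22.8]
eef_rot: [-3.137, -0.001, 2.113]
wrist_force: [-0.5, -1.0, -0.9]
finger_gap: 20.4
```

```bash
python3 - <<'E'
from h import *
s=manip.camera("side");t=manip.camera("wrist")
print(manip.read_state()["eef_pos"])
cv2.imwrite("pics/s2.png",cv2.resize(s["frame"][120:330,170:400,::-1],None,fx=2.6,fy=2.6))
cv2.imwrite("pics/w2.png",t["frame"][:,:,::-1])
E
```

```text
[463.01745826 155.44666709  26.19755988]
```

View pics/s2.png

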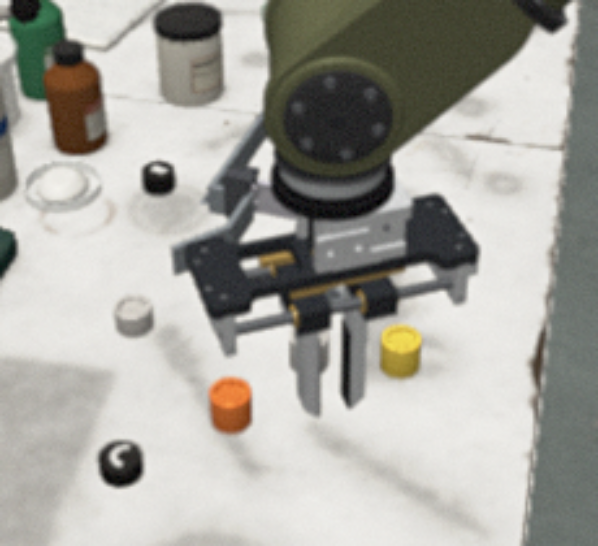

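View pics/w2.png

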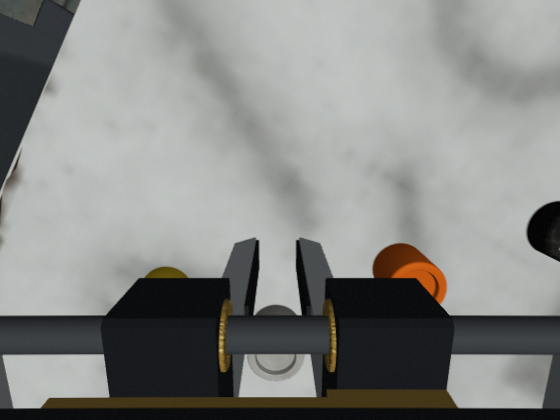

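Wrist view: the tall plug at (275,345) is centred between the fingers, and yellow (166,275) and orange (410,270) are clear outside. I'll compute the path numbers for a diagonal, an arc and then the lane.

```bash
cat >> h.py <<'E'
ex=np.array([-.105,-.9945]);ex/=np.linalg.norm(ex);ey=np.array([-ex[1],ex[0]]);O=np.array([535.8,-51.5])
def g(p): p=np.asarray(p)[:2]-O; return np.array([p@ex,p@ey])
def w(q): return O+q[0]*ex+q[1]*ey
E
python3 - <<'E'
from h import *
a=np.radians(38.3);Rr=100
st=np.array([-40-Rr*np.sin(a),-Rr*(1-np.cos(a))]);p0=g([486.3,114.8]);print(p0,st,g([463,155.4]))
pts=[]
L=np.linalg.norm(st-p0);th=np.arctan2(*(st-p0)[::-1]);print(L,np.degrees(th))
for s in np.linspace(0,L,8): pts.append((p0+(st-p0)/L*s,th))
for b in np.linspace(a,0,9)[1:]: pts.append((np.array([-40-Rr*np.sin(b),-Rr*(1-np.cos(b))]),b))
prev=np.array([463,155.4]);
base=np.arctan2(ex[1],ex[0])+np.pi
py=2.11
for p,b in pts:
    t=w(p-18.5*np.array([np.cos(b),np.sin(b)])); print(p.round(),t.round(1),"d",(t-prev).round(1),"yaw %.3f dy %.3f"%(base+b,base+b-py)); prev=t;py=base+b
E
```

```text
[-160.18342499  -66.68740779] [-101.97790318  -21.52236295] [-198.11257722  -94.12149993]
73.67336048407326 37.80996364648298
[-160.  -67.] [476.6 130.5] d [ 13.6 -24.9] yaw 2.126 dy 0.016
[-152.  -60.] [482.1 121.6] d [ 5.5 -8.9] yaw 2.126 dy 0.000
[-144.  -54.] [487.6 112.6] d [ 5.5 -8.9] yaw 2.126 dy 0.000
[-135.  -47.] [493.2 103.7] d [ 5.5 -8.9] yaw 2.126 dy 0.000
[-127.  -41.] [498.7  94.7] d [ 5.5 -8.9] yaw 2.126 dy 0.000
[-119.  -34.] [504.3  85.8] d [ 5.5 -8.9] yaw 2.126 dy 0.000
[-110.  -28.] [509.8  76.8] d [ 5.5 -8.9] yaw 2.126 dy 0.000
[-102.  -22.] [515.4  67.9] d [ 5.5 -8.9] yaw 2.126 dy 0.000
[-95. -17.] [520.7  61.3] d [ 5.4 -6.6] yaw 2.051 dy -0.075
[-88. -12.] [525.7  54.4] d [ 4.9 -6.9] yaw 1.967 dy -0.084
[-81.  -9.] [530.   47.1] d [ 4.3 -7.3] yaw 1.883 dy -0.084
[-73.  -6.] [533.7  39.5] d [ 3.7 -7.6] yaw 1.800 dy -0.084
[-65.  -3.] [536.8  31.6] d [ 3.1 -7.9] yaw 1.716 dy -0.084
[-57.  -1.] [539.2  23.4] d [ 2.4 -8.1] yaw 1.633 dy -0.084
[-48.  -0.] [540.9  15.1] d [ 1.7 -8.3] yaw 1.549 dy -0.084
[-40.  -0.] [541.9   6.7] d [ 1.  -8.4] yaw 1.466 dy -0.084
```

drive_tool(
  steps=[
    {"delta_pos": [4.5, -8, -1], "yaw": 0, "hand": 20},
    {"delta_pos": [4.5, -8, 0], "yaw": 0, "hand": 20},
    {"delta_pos": [4.5, -8, 0], "yaw": 0.01, "hand": 20},
    {"delta_pos": [5.5, -9, 0], "yaw": 0, "hand": 20},
    {"delta_pos": [5.5, -9, 0], "yaw": 0, "hand": 20},
  ],
)

```text
clock: 2.58
eef_pos: [487.8, 112.1, 24.6]
eef_rot: [3.14, 0.0, 2.122]
wrist_force: [-1.4, 2.3, 3.0]
finger_gap: 19.8
```

```bash
python3 - <<'E'
from h import *
t=manip.camera("wrist");s=manip.camera("side")
print(manip.read_state()["eef_pos"],manip.read_state()["eef_rot"])
cv2.imwrite("pics/w3.png",t["frame"][:,:,::-1])
cv2.imwrite("pics/s3.png",cv2.resize(s["frame"][120:330,170:400,::-1],None,fx=2.6,fy=2.6))
E
```

```text
[487.84667856 111.54205086  24.07290737] [3.14042225e+00 6.71393486e-04 2.12084430e+00]
```

View pics/w3.png

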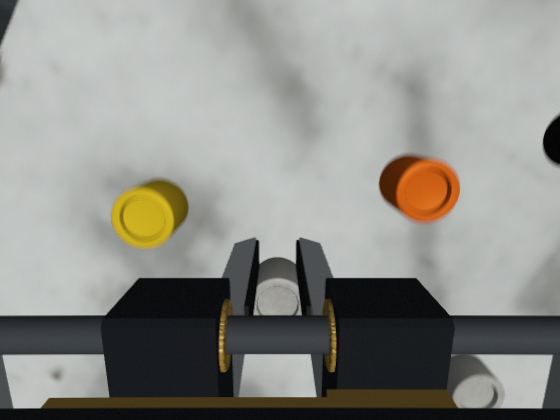

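View pics/s3.png

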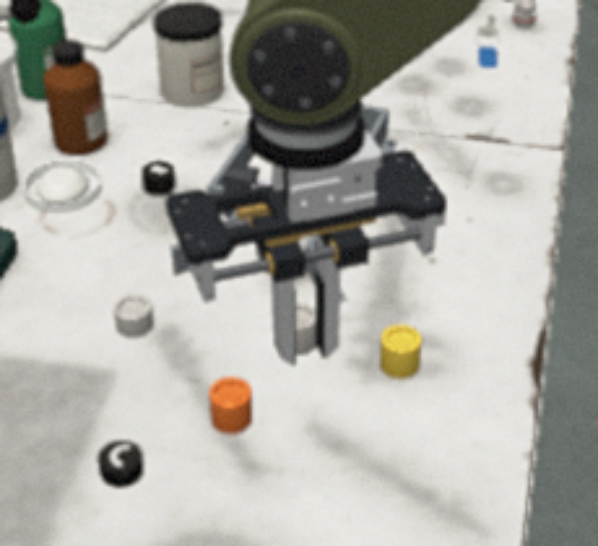

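The plug is nested in the fingertips (wrist (277,302)). I'll keep pushing.

drive_tool(
  steps=[
    {"delta_pos": [5.5, -9, 0], "yaw": 0, "hand": 20},
    {"delta_pos": [5.5, -9, 0], "yaw": 0, "hand": 20},
    {"delta_pos": [5.5, -9, 0], "yaw": 0, "hand": 20},
    {"delta_pos": [5.5, -9, 0], "yaw": 0, "hand": 20},
    {"delta_pos": [5.5, -9, 0], "yaw": 0, "hand": 20},
  ],
)

```text
clock: 3.1
eef_pos: [514.7, 67.0, 23.5]
eef_rot: [-3.142, -0.0, 2.123]
wrist_force: [-1.2, 2.4, 2.3]
finger_gap: 19.8
```

```bash
python3 - <<'E'
from h import *
t=manip.camera("wrist")
st=manip.read_state();print(st["eef_pos"],st["eef_rot"],g(st["eef_pos"]))
cv2.imwrite("pics/w4.png",t["frame"][:,:,::-1])
p=onplane(t,[(277,302)],30)[0]; print("if plug at 277,302:",p,g(p))
E
```

```text
[515.58091179  65.74077291  23.54546403] [3.14114473e+00 6.62131373e-04 2.12192437e+00] [-114.46978222  -32.41726886]
if plug at 277,302: [522.43444465  52.70741538  30.        ] [-102.22806727  -24.23315398]
```

View pics/w4.png

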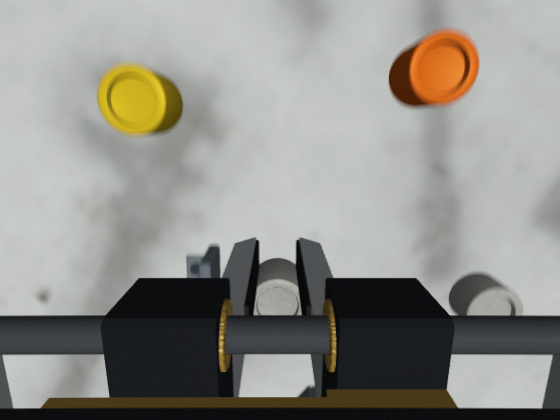

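drive_tool(
  steps=[
    {"delta_pos": [5.5, -6.5, 0], "yaw": -0.075, "hand": 20},
    {"delta_pos": [5, -7, 0], "yaw": -0.084, "hand": 20},
    {"delta_pos": [4.3, -7.3, 0], "yaw": -0.084, "hand": 20},
    {"delta_pos": [3.7, -7.6, 0], "yaw": -0.084, "hand": 20},
    {"delta_pos": [3.1, -7.9, 0], "yaw": -0.084, "hand": 20},
  ],
)

```text
clock: 3.57
eef_pos: [536.1, 31.1, 23.3]
eef_rot: [-3.142, 0.0, 1.708]
wrist_force: [0.2, 1.0, 0.8]
finger_gap: 19.8
```

```bash
python3 - <<'E'
from h import *
t=manip.camera("wrist")
st=manip.read_state();print(st["eef_pos"],st["eef_rot"],g(st["eef_pos"]))
cv2.imwrite("pics/w5.png",t["frame"][:,:,::-1])
p=onplane(t,[(277,302)],30)[0]; print("if plug at 277,302:",p,g(p))
E
```

```text
[536.48514889  29.94569793  23.32972437] [3.14138681e+00 3.32658122e-04 1.70075619e+00] [-81.06744777  -7.8702003 ]
if plug at 277,302: [537.67195925  14.74253297  30.        ] [-66.07292952  -5.09366178]
```

View pics/w5.png

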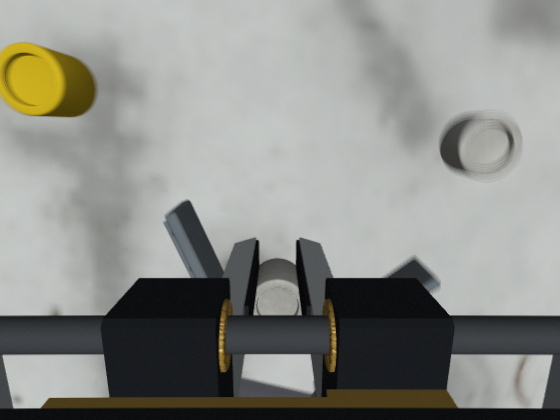

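Plug still nested at (277,302), guide wing at (195,240). I'm about 6 mm right of the centre line, so I'll steer to centre.

drive_tool(
  steps=[
    {"delta_pos": [3.5, -7, 0], "yaw": -0.08, "hand": 20},
    {"delta_pos": [2.5, -8, 0], "yaw": -0.08, "hand": 20},
    {"delta_pos": [1.5, -8, 0], "yaw": -0.075, "hand": 20},
    {"delta_pos": [0, -8, 0], "yaw": 0, "hand": 20},
  ],
)

```text
clock: 3.95
eef_pos: [543.4, 0.3, 23.3]
eef_rot: [-3.142, 0.0, 1.475]
wrist_force: [0.0, 1.6, -0.5]
finger_gap: 19.7
```

```bash
python3 - <<'E'
from h import *
t=manip.camera("wrist");s=manip.camera("side")
st=manip.read_state();print(st["eef_pos"],st["eef_rot"],g(st["eef_pos"]))
cv2.imwrite("pics/w6.png",t["frame"][:,:,::-1])
cv2.imwrite("pics/s6.png",cv2.resize(s["frame"][120:330,170:400,::-1],None,fx=2.6,fy=2.6))
p=onplane(t,[(277,302)],30)[0]; print("if plug at 277,302:",p,g(p))
E
```

```text
[ 5.43108886e+02 -2.47883065e-01  2.32604387e+01] [-3.14128268e+00  2.43584009e-04  1.47954141e+00] [-51.73623415   1.88716297]
if plug at 277,302: [541.37124692 -16.11506085  30.        ] [-35.77431466   1.82513603]
```

View pics/w6.png

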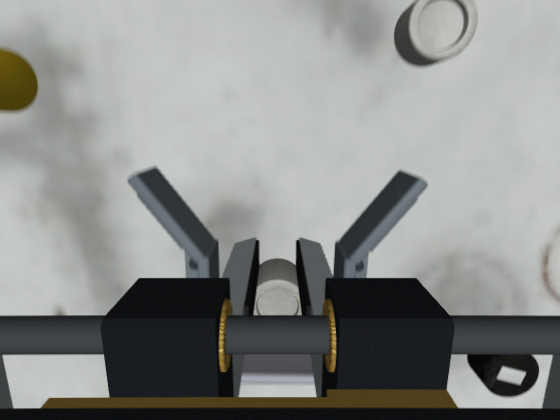

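View pics/s6.png

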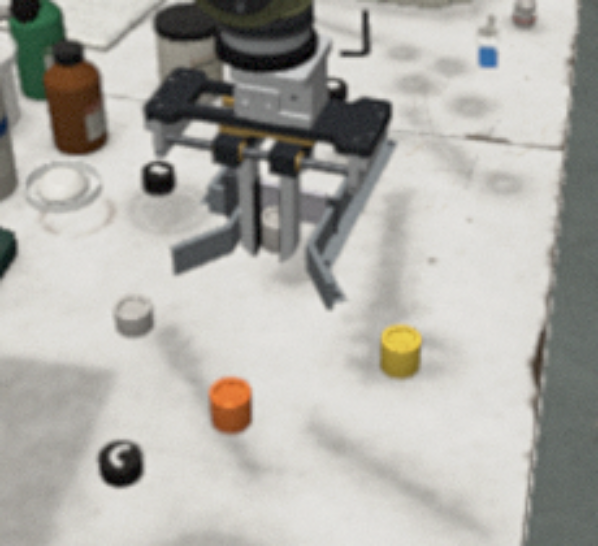

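Wing corners at (217,245) and (335,245) sit symmetrically about the fingers, so I'm centred. Next is straight through the flap.

drive_tool(
  steps=[
    {"delta_pos": [-0.9, -8, 0], "yaw": -0.01, "hand": 20},
    {"delta_pos": [-0.9, -8, 0], "yaw": 0, "hand": 20},
    {"delta_pos": [-0.9, -8, 0], "yaw": 0, "hand": 20},
    {"delta_pos": [-0.9, -8, 0], "yaw": 0, "hand": 20},
    {"delta_pos": [-0.9, -8, 0], "yaw": 0, "hand": 20},
  ],
)

```text
clock: 4.47
eef_pos: [538.6, -40.2, 23.4]
eef_rot: [-3.141, -0.0, 1.467]
wrist_force: [0.3, 0.9, 0.0]
finger_gap: 19.9
```

drive_tool(
  steps=[
    {"delta_pos": [-0.9, -8, 0], "yaw": 0, "hand": 20},
    {"delta_pos": [-0.9, -8, 0], "yaw": 0, "hand": 20},
    {"delta_pos": [-0.9, -8, 0], "yaw": 0, "hand": 20},
    {"delta_pos": [-0.9, -8, 0], "yaw": 0, "hand": 20},
  ],
)

```text
clock: 4.8
eef_pos: [535.0, -72.2, 23.5]
eef_rot: [-3.142, -0.0, 1.467]
wrist_force: [-0.3, 0.2, -1.0]
finger_gap: 20.5
```

```bash
python3 - <<'E'
from h import *
t=manip.camera("wrist");s=manip.camera("side")
st=manip.read_state();print(st["eef_pos"],st["eef_rot"],g(st["eef_pos"]),st["wrist_force"])
cv2.imwrite("pics/w7.png",t["frame"][:,:,::-1])
cv2.imwrite("pics/s7.png",cv2.resize(s["frame"][120:330,170:400,::-1],None,fx=2.6,fy=2.6))
E
```

```text
[535.08010619 -72.56869117  23.50084017] [3.14144393e+00 2.58866740e-04 1.46572184e+00] [21.02782133  1.49623685] [0.08355871 0.67841963 0.0921159 ]
```

View pics/w7.png

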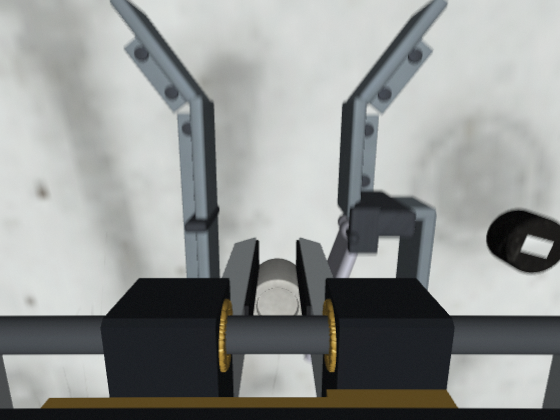

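View pics/s7.png

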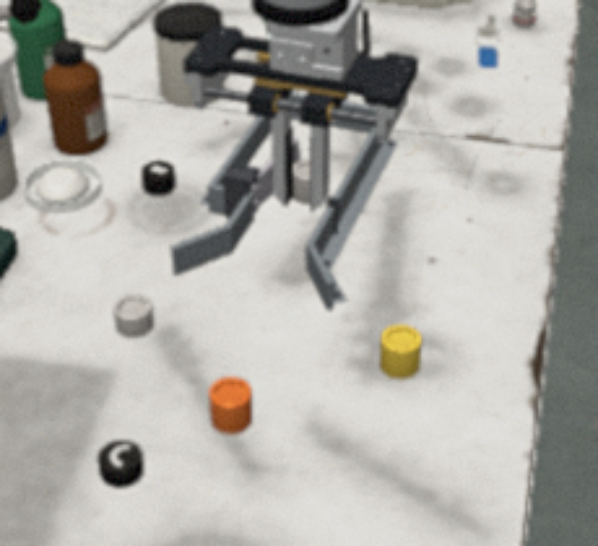

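The plug is through the doorway, with the flap leaning open on the left finger (345,255). About 70 mm more to go.

drive_tool(
  steps=[
    {"delta_pos": [-0.9, -8, 0], "yaw": 0, "hand": 20},
    {"delta_pos": [-0.9, -8, 0], "yaw": 0, "hand": 20},
    {"delta_pos": [-0.9, -8, 0], "yaw": 0, "hand": 20},
    {"delta_pos": [-0.9, -8, 0], "yaw": 0, "hand": 20},
    {"delta_pos": [-0.9, -8, 0], "yaw": 0, "hand": 20},
  ],
)

```text
clock: 5.32
eef_pos: [530.6, -112.2, 23.5]
eef_rot: [3.142, 0.0, 1.467]
wrist_force: [-0.1, 1.3, 0.7]
finger_gap: 20.1
```

drive_tool(
  steps=[
    {"delta_pos": [-0.9, -8, 0], "yaw": 0, "hand": 20},
    {"delta_pos": [-0.9, -8, 0], "yaw": 0, "hand": 20},
    {"delta_pos": [-0.7, -7, 0], "yaw": 0, "hand": 20},
    {"delta_pos": [-0.5, -5, 0], "yaw": 0, "hand": 20},
    {"delta_pos": [-0.3, -3, 0], "yaw": 0, "hand": 20},
  ],
)

```text
clock: 5.73
eef_pos: [527.3, -143.1, 23.5]
eef_rot: [3.141, 0.0, 1.466]
wrist_force: [-0.1, 1.3, 0.2]
finger_gap: 19.9
```

```bash
python3 - <<'E'
from h import *
t=manip.camera("wrist");s=manip.camera("side")
st=manip.read_state();print(st["eef_pos"],st["eef_rot"],g(st["eef_pos"]),st["wrist_force"])
cv2.imwrite("pics/w8.png",t["frame"][:,:,::-1])
cv2.imwrite("pics/s8.png",cv2.resize(s["frame"][120:330,170:400,::-1],None,fx=2.6,fy=2.6))
p=onplane(t,[(277,302)],30)[0]; print("if plug at 277,302:",p,g(p))
E
```

```text
[ 527.30573474 -142.7731916    23.43332058] [3.14155589e+00 7.64051797e-05 1.46632156e+00] [91.66055481  1.13610693] [-0.46279444  0.74623294 -0.42182158]
if plug at 277,302: [ 525.12670756 -159.5470723    30.        ] [108.57050989   0.73033308]
```

View pics/w8.png

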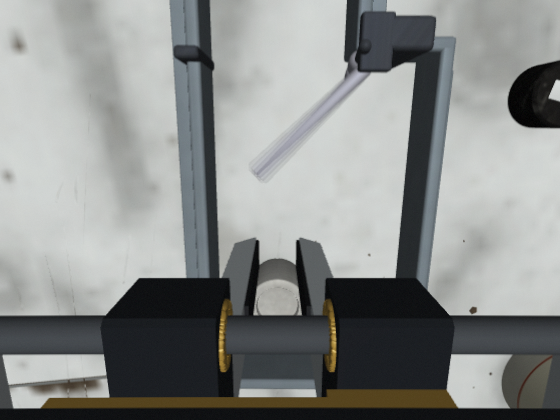

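View pics/s8.png

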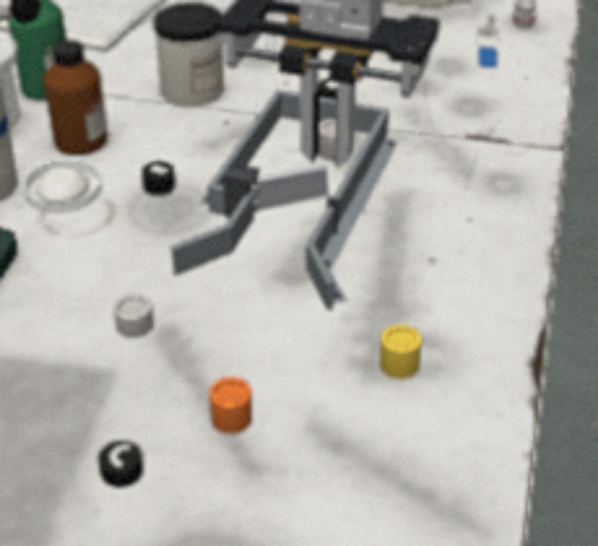

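The plug is at about gx 108, fully in, and the flap is already clear of the fingers and swinging shut. I'll back off a little, then lift.

drive_tool(
  steps=[
    {"delta_pos": [0.4, 4, 0], "yaw": 0, "hand": 20},
    {"delta_pos": [0.4, 4, 0], "yaw": 0, "hand": 20},
    {"delta_pos": [0, 0, 15], "yaw": 0, "hand": 20},
    {"delta_pos": [0, 0, 35], "yaw": 0, "hand": 20},
    {"delta_pos": [0, 0, 38], "yaw": 0, "hand": 20},
  ],
)

```text
clock: 6.25
eef_pos: [527.2, -133.2, 111.2]
eef_rot: [-3.138, -0.001, 1.468]
wrist_force: [0.3, -0.3, -0.0]
finger_gap: 20.3
```

drive_tool(
  steps=[
    {"delta_pos": [0, 0, 38], "yaw": 0, "hand": 20},
    {"delta_pos": [-20, 0, 30], "yaw": 0, "hand": 20},
    {"delta_pos": [-36, 0, 0], "yaw": 0, "hand": 20},
    {"delta_pos": [-36, 0, 0], "yaw": 0, "hand": 20},
    {"delta_pos": [-36, 0, 0], "yaw": 0, "hand": 20},
  ],
)

```text
clock: 6.67
eef_pos: [398.7, -133.5, 179.5]
eef_rot: [3.141, 0.0, 1.468]
wrist_force: [0.7, -0.7, -0.2]
finger_gap: 20.4
```

drive_tool(
  steps=[
    {"delta_pos": [-20, -35, 0], "yaw": 0, "hand": 20},
    {"delta_pos": [0, -38, 0], "yaw": 0, "hand": 20},
    {"delta_pos": [0, -38, 0], "yaw": 0, "hand": 20},
    {"delta_pos": [0, -38, 0], "yaw": 0, "hand": 20},
    {"delta_pos": [0, -20, 0], "yaw": 0, "hand": 20},
  ],
)

```text
clock: 7.08
eef_pos: [379.9, -306.0, 179.6]
eef_rot: [3.141, 0.001, 1.466]
wrist_force: [-0.2, 0.9, -0.1]
finger_gap: 19.8
```

drive_tool(
  steps=[
    {"delta_pos": [0, 0, 0], "yaw": 0, "hand": 20},
    {"delta_pos": [0, 0, 0], "yaw": 0, "hand": 20},
    {"delta_pos": [0, 0, 0], "yaw": 0, "hand": 20},
    {"delta_pos": [0, 0, 0], "yaw": 0, "hand": 20},
    {"delta_pos": [0, 0, 0], "yaw": 0, "hand": 20},
  ],
)

```text
clock: 7.5
eef_pos: [380.5, -302.4, 179.6]
eef_rot: [3.141, 0.0, 1.468]
wrist_force: [-0.4, -0.7, -0.1]
finger_gap: 19.9
```

drive_tool(
  steps=[
    {"delta_pos": [0, 0, 0], "yaw": 0, "hand": 20},
    {"delta_pos": [0, 0, 0], "yaw": 0, "hand": 20},
    {"delta_pos": [0, 0, 0], "yaw": 0, "hand": 20},
    {"delta_pos": [0, 0, 0], "yaw": 0, "hand": 20},
    {"delta_pos": [0, 0, 0], "yaw": 0, "hand": 20},
  ],
)

```text
clock: 7.92
eef_pos: [380.2, -303.3, 179.5]
eef_rot: [3.142, 0.0, 1.467]
wrist_force: [0.7, -0.3, -0.3]
finger_gap: 20.2
```

```bash
python3 - <<'E'
from h import *
t=manip.camera("top");s=manip.camera("side")
st=manip.read_state();print(st["clock"],st["eef_pos"],st["wrist_force"])
cv2.imwrite("pics/t9.png",cv2.resize(t["frame"][145:265,205:405,::-1],None,fx=4,fy=4,interpolation=cv2.INTER_CUBIC))
cv2.imwrite("pics/s9.png",cv2.resize(s["frame"][120:330,170:400,::-1],None,fx=2.6,fy=2.6))
E
```

```text
8.0167 [ 380.13277948 -303.30973638  179.41962109] [ 0.51301853 -0.11913409  0.28052776]
```

View pics/t9.png

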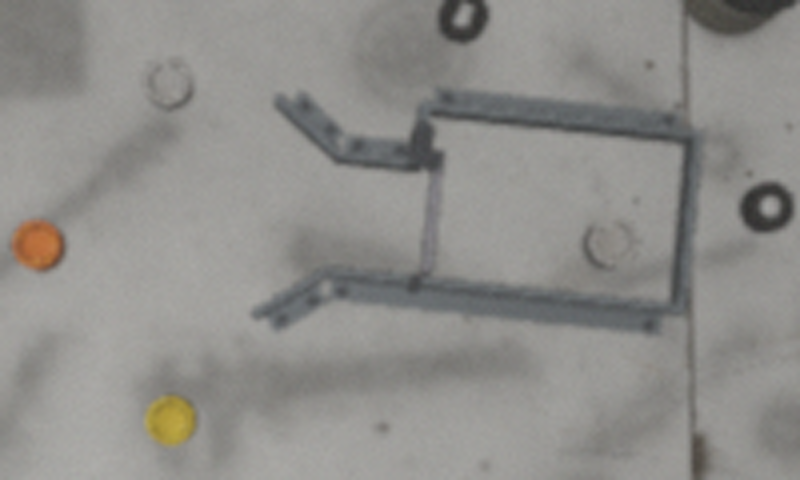

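View pics/s9.png

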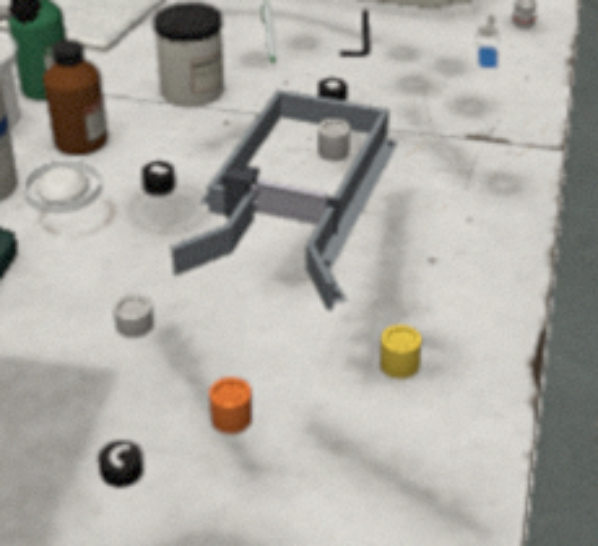

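The plug stands upright in the bay (top crop (608,245)). The flap is shut as at the start, running from (436,165) to (427,275), and the short plug and specimens look unmoved. Handing in.

```bash
python3 -c "
from cell import manip
print(manip.sign_off())"
```

```text
the job is handed in; nothing more can be done
None
```

The tall plug is in its return bay with the flap shut behind it. I pushed it with the half-closed fingertips along the bench, into the flared lane and through the flap. It ended about 108 mm past the doorway, and I then backed off, lifted clear and handed the job in at about 8 s.

- **Plug:** the last top and side pictures show it upright near the bay's centre line, outside the flap's swing.
- **Flap:** it is back in its starting position, straight across the doorway.
- **Other objects:** the short plug, the black specimens, and the orange and yellow look-alikes are where they began, judged by eye from the pictures.
- **Forces:** the wrist readings I took during the push stayed under about 4 N.

No check failed. One value differed from my plan: the plug rode about 15–17 mm ahead of the TCP, not the 18.5 mm I had worked out, which made no difference to the result.

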